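Rock a stuck tube block out of a dry-block heater and hold it clear

ROBOT

A 6-joint arm with a two-finger parallel gripper is mounted at the origin on the work surface. World frame = base frame: x ahead of the robot, y to its left, z up, the work surface at z = 0. Lengths are in m, angles in rad, forces in N, time in s.
With the tool pointing down it reaches from about 0.375 to 0.975 m from the base axis. Payload 3.8 kg.
Tool frame: the origin (TCP) lies midway between the tips of the shut fingers; the grasp point (between the pads) lies 19 mm behind it; x points along the fingers, z is the direction in which the jaws open and shut, and the axes are right-handed (so a half turn about x gives the same grasp; the last joint's range is limited). The gripper opens to 85 mm and grips with 20 to 120 N. Pads are 22 mm wide; open, the fingers measure 114 mm over their backs; the gripper's body (76 mm by 85 mm) begins 54 mm behind the grasp point. The pads swing forward as they close: fully open they stand 13 mm farther back than shut.
Start: joints at [1.283, 0.264, 1.604, -0, 1.274, -0.037], TCP at [0.168, 0.654, 0.231] pointing down, gripper open.
Joint ranges: [-2.63, 2.63], [-0.94, 2.18], [0.31, 2.57], [-1.31, 4.45], [0, 2.66], [-2.55, 2.55]. Speed limits (rad/s): [2.57, 2.57, 3.14, 3.14, 3.14, 3.14].

INTERFACE

Orientations are given as a rotation vector (axis times angle).
In Python, from workcell import * gives the robot as it stands. The module is installed in compiled form; this text tells all that it offers.
- The arm moves only by the tool carry_out, never from a script. Its arguments are lists of equal length, an entry for each row: "offset": the shift along the tool's x, y, z in cm, a list of three; "delta_rot": the turn, a rotation vector about the tool's x, y, z in degrees, a list of three. A call has exactly 5 rows; each row shifts and turns the commanded pose from where the row before left it, along the tool's axes as they then stand; what a row does not reach is not made up. A row lasts 1/12 s, in which the tool goes at most 41.7 mm and 7.16 degrees, less where a joint would pass 70% of its speed; a pose out of reach is approached as far as the arm can. A call is refused whole if a number of a shift passes 4.17 or a number of a turn 7.16, either way. A call with a gripper value outside its range is refused whole. "fingers" is the opening, from -1 (shut) to 1 (fully open), set as the call begins (left out, the last holds). The fingers move at their own pace and stop on an object; "newtons" is the grip in N (left out, the last holds). Time passes only in rows, so rows that do not move let the fingers close, or fill a call up. It gives the time, the measured TCP pose, the force and the opening at its end, in the units of the state.
- read_state(): the state, without advancing time (a new reading comes with each control period).
- read_camera(name): name is "scene" or "side" or "wrist"; returns (picture, depth): 480x640x3 uint8, red, green, blue; 480x640 float32, m along the optical axis (not along the pixel's ray), 0 where there is no reading.
- get_calibration(name): a dict with "fx", "fy", "cx", "cy" (pixels), "R" (3x3) and "t" (3): a world point X has camera coordinates R X + t; the wrist camera has in their place "mount" (4x4, takes a point from camera to tool coordinates, whose origin is the TCP and whose axes are the tool frame's). Camera axes: x right, y down, z forward; pixel columns grow to the right and rows downward; lengths in m; the calibration is good to about 2 mm. The wrist camera is an equidistant fisheye: a pixel r from the principal point sees the ray r / f radians off the axis. A picture is of the moment at which its call begins: read the wrist's pose just before it. get_calibration takes no time and is no camera call.
- finish_job(): hands the job in, once; it reports no verdict.
The state is a dict: "time": time; "q": joint angles; "joint_vel": joint speeds; "joint_torque": joint torques, N m; "tool_pos": TCP position; "tcp_rot": TCP orientation; "wrist_force": force on the tool from outside, world axes, zero at the start; "torque": the same for the moment, N m; "width": opening from 0.0 (shut) to 1.0 (fully open).
Only numpy, scipy, OpenCV 4.12 (cv2) and the standard library are available. Lean on these libraries where they do the work, as an engineer would, in place of code of your own. Each camera call takes 0.05 s, during which the arm holds its last target. There are 200 camera calls.

TASK

The aluminium tube block with the upright lifting blade is stuck in its well in the bench heater, held by a stiff friction shoe on each side. Grip it by its blade and rock it fully to one side and fully to the other, while it is still down in the well, until both shoes are pushed back and it comes free; then lift it straight up and finish holding it upright in the gripper, still above its well, with its underside just clear of the heater's deck (about 2 cm). Do not put it down or let go at the end, and leave the other things on the bench where they are.

Things in the scene. Friction and masses are not known exactly. Their poses are not given: they have to be found in the camera images.
- heater: Cream bench heater, a box 220 (x) x 180 (y) x 90 mm high, fixed to the bench; origin at the centre of its underside, z up, its black display panel on the -x face. Its flat top (the deck) is 90 mm above the bench. The well is 40 mm to +y of the origin; the low flush plate with 12 holes on the other side is part of the heater and stays.
- well (a point): Centre of the well mouth, at deck height (90 mm above the bench); axes as the heater. The opening is 63 (x) x 56 mm (y). In the well floor a slot 18 mm wide (y) runs along x, its bottom 60 mm below the deck: the narrow foot of the block stands in it and pivots there.
- block: The stuck aluminium block, 0.25 to 0.45 kg; origin at the centre of its underside, z up; seated it is 60 mm below the deck, axes as the heater. Foot 56 (x) x 14 (y) x 10 mm high; body 60 x 40 mm from 10 to 40 mm; upper part 60 x 32 mm up to 62 mm, leaving 4 mm shoulders at +y and -y; on top in the middle the lifting blade, 12 (x) x 30 mm (y), from 62 to 104 mm.
- block_top (a point): Centre of the flat top of the block (62 mm above its underside), at the root of the blade. The block rocks only about its x axis, on its foot, its top going to +y or -y, to about 8.5 degrees each way. Pulled straight up it rises 4.5 mm and jams under the shoes. Tilted 8 degrees to one side it pushes that shoe back; 4 to 8 N sideways at the blade does it.
- blade (a point): Centre of the lifting blade, 85 mm above the underside of the block (23 mm above its flat top, 19 mm below the top edge of the blade); axes as the block. Grip it here across its 12 mm thickness, fingers closing along x; all round the blade the space above the deck is free.
- shoe_left (a joint): Sliding friction shoe at the +y side of the well, 6 to 15.5 mm below the deck, over that shoulder of the block: m pushed back, 0 to 0.001 at the start, 0.0075 at its stop. It clears the shoulder from 0.0035; push it beyond 0.0045. No spring: it stays where it is pushed (7 N friction).
- shoe_right (a joint): The same at the well's -y side; it is pushed back toward -y.
- tube_rack: Bystander: lilac rack 82 x 124 x 40 mm with white tube caps; origin at the centre of its underside.
- plate: Bystander: pink well plate 84 x 126 x 22 mm; origin at the centre of its underside.
- carton: Bystander: white and blue carton 100 x 80 x 45 mm; origin at the centre of its underside.
Things that resemble listed ones, but are neither listed nor needed, are in the scene too. What is shaped like the block but brown or orange is not meant.

How it is judged:
By the outcome, as a careful person would: the job done as asked, in the order asked, and still so for the second after the job is handed in, while the arm keeps its last pose, push and grip.
It also fails if it takes over 35 s, if anything falls off the work surface, if the arm or the gripper's body presses on something with over 40 N, if the wrist force passes 120 N, or if a joint passes its speed limit or range.

## Working session

There is one attempt and no reset: what is moved stays moved. The work goes in short steps, Python scripts to look and compute and a tool call to move; the robot and the scene stay as the last step left them, time stands still between calls to the robot, and variables do not carry over. Pictures are saved under pics/ and viewed, about 8 in all and at most 12, crops included, and the job is handed in when it is done.

Besides the shell and the picture viewer there is one more tool, called after ">>>" as name(argument=value, ...) on one line, values as JSON. carry_out: Moves the arm, as the interface text tells. Its arguments: {"type":"object","properties":{"offset":{"type":"array"},"delta_rot":{"type":"array"},"fingers":{"type":"number"},"newtons":{"type":"number"}},"required":["offset","delta_rot"]}

```bash
mkdir -p pics; python3 - <<'E'
from workcell import *
import cv2,numpy as np
s=read_state();print(s)
for n in("scene","side"):
    p,d=read_camera(n);np.savez(f"pics/{n}0.npz",p=p,d=d);cv2.imwrite(f"pics/{n}0.png",p[:,:,::-1]);print(n,get_calibration(n))
print(get_calibration("wrist"))
E
```

```text
{'time': 0.0, 'q': array([ 1.28309962e+00,  2.64771984e-01,  1.60539637e+00, -1.30093510e-05,
        1.27371164e+00, -3.69397551e-02]), 'joint_vel': array([ 3.58290981e-04,  2.55721242e-05, -5.61099437e-04,  2.20349718e-05,
        1.33188629e-03,  2.13761771e-04]), 'joint_torque': array([ 1.05589999e-03, -5.15114450e+01, -3.67306995e+01,  1.25639394e-04,
        1.30141043e-02,  1.01092365e-05]), 'tool_pos': array([0.16731254, 0.65316425, 0.22993727]), 'tcp_rot': array([-1.0239182 ,  1.31934303,  1.02167479]), 'wrist_force': array([0.24565919, 1.16005494, 0.38918579]), 'torque': array([0.04058924, 0.03328572, 0.03794086]), 'width': 1.0035121125447415}
scene {'fx': 534.9987675158229, 'fy': 534.9987675158229, 'cx': 314.0609618466502, 'cy': 244.47522996988377, 'R': array([[ 0.14287241,  0.98959636,  0.01692686],
       [ 0.80397869, -0.10606555, -0.58512252],
       [-0.57723976,  0.0972067 , -0.81076823]]), 't': array([-0.04919294, -0.35040743,  1.60327688])}
side {'fx': 552.3283097705314, 'fy': 552.3283097705314, 'cx': 318.060918366525, 'cy': 247.13259186551926, 'R': array([[-0.98948342, -0.1432819 , -0.01982045],
       [-0.09020219,  0.71834603, -0.68981341],
       [ 0.11307572, -0.68077109, -0.72371583]]), 't': array([0.51229   , 0.13438731, 1.24828273])}
{'fx': 371.64829954431775, 'fy': 371.64829954431775, 'cx': 321.09068125363046, 'cy': 242.0399723844108, 'mount': array([[-4.22317846e-04, -2.64396377e-01,  9.64414007e-01,
        -1.42159266e-01],
       [ 1.39496741e-04, -9.64414100e-01, -2.64396341e-01,
         6.55311786e-02],
       [ 9.99999901e-01,  2.28733182e-05,  4.44171718e-04,
         1.76412239e-04],
       [ 0.00000000e+00,  0.00000000e+00,  0.00000000e+00,
         1.00000000e+00]])}
```

View pics/scene0.png

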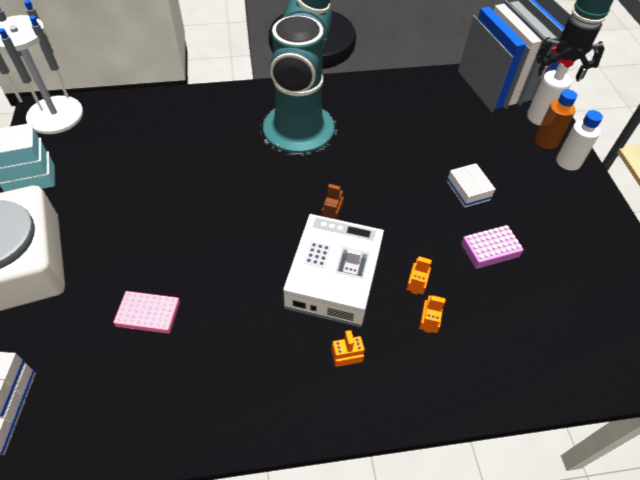

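View pics/side0.png

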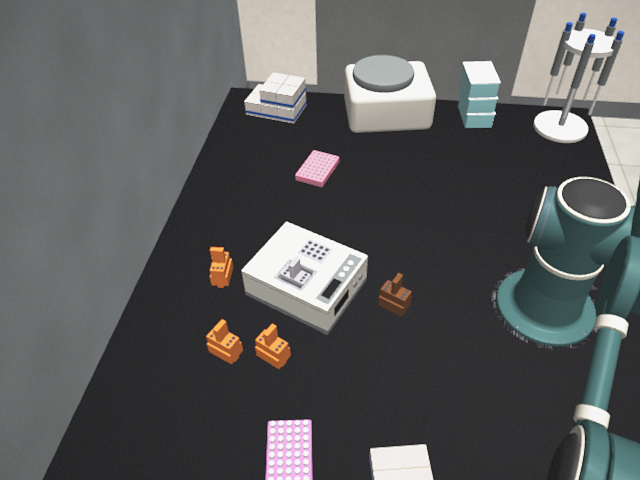

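The scene view shows the heater at about (335,265), its well and block at about (352,262). In the side view the block is at about (296,270). Next I'll fit the deck from depth.

```bash
cat > h.py <<'E'
import numpy as np,cv2
from workcell import *
from scipy.spatial.transform import Rotation as Ro
def cloud(n,d):
    c=get_calibration(n);v,u=np.mgrid[:480,:640]
    P=np.stack([(u-c["cx"])/c["fx"]*d,(v-c["cy"])/c["fy"]*d,d],-1)
    X=(P-c["t"])@c["R"]
    X[d==0]=np.nan
    return X
E
python3 - <<'E'
from h import *
for n,(u,v) in(("scene",(335,265)),("side",(300,272))):
    z=np.load(f"pics/{n}0.npz");X=cloud(n,z["d"])
    W=X[v-75:v+75,u-75:u+75].reshape(-1,3)
    m=np.abs(W[:,2]-.09)<.006
    D=W[m];print(n,len(D),"zmed",np.median(D[:,2]))
    r=cv2.minAreaRect((D[:,:2]*1000).astype(np.float32));print(r)
    c=np.array(r[0])/1000
    b=W[(W[:,2]>.115)&(np.hypot(*(W[:,:2]-c).T)<.12)]
    print("blade pts",len(b),np.median(b,0) if len(b) else'',b.min(0),b.max(0))
    p=z["p"][v-75:v+75,u-75:u+75];cv2.imwrite(f"pics/{n}c.png",cv2.resize(p[:,:,::-1],None,fx=4,fy=4,interpolation=cv2.INTER_CUBIC))
a=cv2.imread("pics/scenec.png");b=cv2.imread("pics/sidec.png")
cv2.imwrite("pics/both.png",np.hstack([a[100:500,100:500],b[100:500,100:500]]))
E
```

```text
scene 6118 zmed 0.09090197731253476
((536.2330322265625, 21.7249755859375), (180.7940673828125, 393.7232666015625), 66.87731170654297)
blade pts 123 [0.56233468 0.05510913 0.13190786] [0.5490101  0.04072426 0.11510979] [0.57048939 0.07052828 0.13860285]
side 5911 zmed 0.09103613547483766
((570.329833984375, 80.89857482910156), (325.189697265625, 224.13230895996094), 66.6824722290039)
blade pts 127 [0.5567979  0.05961372 0.1308984 ] [0.54765063 0.04150344 0.11521538] [0.5682326  0.07032241 0.13904389]
```

View pics/both.png

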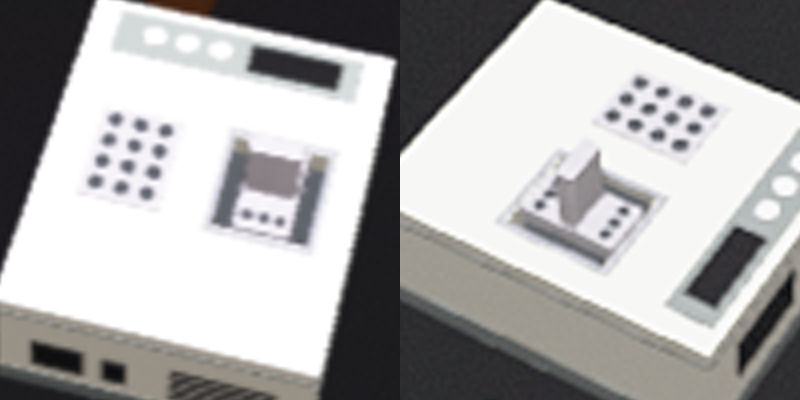

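The crops show the block with its blade standing in the well, its thin face along heater x. I'll refit using only the connected deck.

```bash
python3 - <<'E'
from h import *
for n in("scene","side"):
    z=np.load(f"pics/{n}0.npz");X=cloud(n,z["d"])
    m=(np.abs(X[...,2]-.09)<.006)
    k,l,st,_=cv2.connectedComponentsWithStats(m.astype(np.uint8))
    i=min(range(1,k),key=lambda i:-st[i,4] if np.hypot(*(X[l==i][:,:2].mean(0)-[.56,.02]))<.1 else 0)
    D=X[l==i]
    r=cv2.minAreaRect((D[:,:2]*1000).astype(np.float32));print(n,r)
    a=np.radians(r[2]-90);ex=np.array([np.cos(a),np.sin(a)]);ey=np.array([-ex[1],ex[0]])
    c=np.array(r[0])/1000
    print("blade exp",c+.04*ey, "yaw",r[2]-90)
    b=X.reshape(-1,3);b=b[(b[:,2]>.105)&(np.hypot(*(b[:,:2]-c).T)<.09)]
    t=b[b[:,2]>.131]
    for q in(b,t):
        L=(q[:,:2]-c)@np.stack([ex,ey],1);print("blade in heater: pct x",np.percentile(L[:,0],[2,50,98]).round(4),"y",np.percentile(L[:,1],[2,50,98]).round(4),len(q))
s=read_state();M=Ro.from_rotvec(s["tcp_rot"]).as_matrix();print(M)
E
```

```text
scene ((543.2340087890625, 18.735519409179688), (180.7940673828125, 225.2423095703125), 66.87731170654297)
blade exp [0.55894206 0.05552216] yaw -23.12268829345703
blade in heater: pct x [-0.0053  0.0048  0.0078] y [0.0263 0.0404 0.0551] 158
blade in heater: pct x [-0.006   0.0018  0.0075] y [0.0269 0.0398 0.0547] 66
side ((542.7381591796875, 16.885421752929688), (185.77688598632812, 224.13230895996094), 66.6824722290039)
blade exp [0.55857122 0.05361844] yaw -23.317527770996094
blade in heater: pct x [-0.0078 -0.0051  0.0044] y [0.0273 0.0456 0.0565] 163
blade in heater: pct x [-0.0073 -0.0019  0.0046] y [0.0272 0.0406 0.0556] 63
[[-6.04916009e-04 -9.68726412e-01  2.48130556e-01]
 [-2.02879475e-03  2.48131279e-01  9.68724291e-01]
 [-9.99997759e-01  8.25908632e-05 -2.11544564e-03]]
```

```bash
cat >> h.py <<'E'
def plan(p1,yaw1,n,s=None):
    """rows to TCP p1, tool x down, tool z at yaw1 (deg)"""
    s=s or read_state();M=Ro.from_rotvec(s["tcp_rot"]).as_matrix();p=s["tool_pos"].copy();p1=np.array(p1)
    z=np.array([np.cos(np.radians(yaw1)),np.sin(np.radians(yaw1)),0]);x=np.array([0,0,-1.])
    G=np.stack([x,np.cross(z,x),z],1)
    w=Ro.from_matrix(M.T@G).as_rotvec(degrees=True)/n
    st=(p1-p)/n
    for i in range(n):
        print((M.T@st*100).round(2).tolist(),w.round(2).tolist());M=M@Ro.from_rotvec(w,degrees=True).as_matrix()
E
python3 -c "
from h import *
plan([.559,.0545,.20],-23.2,20)"
```

```text
[0.16, -2.64, -2.41] [4.94, -0.0, 0.01]
[0.15, -2.84, -2.18] [4.94, -0.0, 0.01]
[0.15, -3.02, -1.92] [4.94, -0.0, 0.01]
[0.15, -3.17, -1.66] [4.94, -0.0, 0.01]
[0.15, -3.3, -1.38] [4.94, -0.0, 0.01]
[0.15, -3.41, -1.09] [4.94, -0.0, 0.01]
[0.15, -3.49, -0.79] [4.94, -0.0, 0.01]
[0.15, -3.54, -0.49] [4.94, -0.0, 0.01]
[0.15, -3.57, -0.18] [4.94, -0.0, 0.01]
[0.15, -3.58, 0.13] [4.94, -0.0, 0.01]
[0.15, -3.55, 0.43] [4.94, -0.0, 0.01]
[0.15, -3.5, 0.74] [4.94, -0.0, 0.01]
[0.15, -3.42, 1.04] [4.94, -0.0, 0.01]
[0.15, -3.32, 1.33] [4.94, -0.0, 0.01]
[0.15, -3.19, 1.61] [4.94, -0.0, 0.01]
[0.15, -3.04, 1.88] [4.94, -0.0, 0.01]
[0.15, -2.87, 2.13] [4.94, -0.0, 0.01]
[0.15, -2.68, 2.37] [4.94, -0.0, 0.01]
[0.15, -2.46, 2.6] [4.94, -0.0, 0.01]
[0.15, -2.23, 2.8] [4.94, -0.0, 0.01]
```

>>> carry_out(offset=[[0.15,-2.6,-2.4],[0.15,-2.8,-2.2],[0.15,-3.0,-1.9],[0.15,-3.2,-1.7],[0.15,-3.3,-1.4]], delta_rot=[[5,0,0],[5,0,0],[5,0,0],[5,0,0],[5,0,0]])

```text
time: 0.52
tool_pos: [0.2646, 0.502, 0.223]
tcp_rot: [-0.688, 1.46, 0.687]
wrist_force: [0.8, -0.7, 0.0]
width: 1.0
```

>>> carry_out(offset=[[0.15,-3.4,-1.1],[0.15,-3.5,-0.8],[0.15,-3.5,-0.5],[0.15,-3.6,-0.2],[0.15,-3.6,0.1]], delta_rot=[[5,0,0],[5,0,0],[5,0,0],[5,0,0],[5,0,0]])

```text
time: 0.93
tool_pos: [0.3608, 0.351, 0.2158]
tcp_rot: [-0.348, 1.543, 0.347]
wrist_force: [0.6, 0.3, -0.0]
width: 1.005
```

>>> carry_out(offset=[[0.15,-3.5,0.4],[0.15,-3.5,0.7],[0.15,-3.4,1.0],[0.15,-3.3,1.3],[0.15,-3.2,1.6]], delta_rot=[[5,0,0],[5,0,0],[5,0,0],[5,0,0],[5,0,0]])

```text
time: 1.35
tool_pos: [0.4551, 0.2006, 0.2084]
tcp_rot: [-0.005, 1.571, 0.005]
wrist_force: [0.5, 0.7, -0.1]
width: 0.999
```

>>> carry_out(offset=[[0.15,-3.0,1.9],[0.15,-2.9,2.1],[0.15,-2.7,2.4],[0.15,-2.4,2.6],[0.15,-2.2,2.8]], delta_rot=[[5,0,0],[5,0,0],[5,0,0],[5,0,0],[4,0,0]])

```text
time: 1.77
tool_pos: [0.5508, 0.05, 0.2008]
tcp_rot: [0.323, 1.547, -0.323]
wrist_force: [-0.3, 1.0, -0.9]
width: 0.996
```

```bash
python3 - <<'E'
from h import *
s=read_state();print(s["time"],s["tool_pos"],s["joint_vel"].round(2),s["q"].round(3),s["wrist_force"])
p,d=read_camera("wrist");np.savez("pics/w0.npz",p=p,d=d,pos=s["tool_pos"],rot=s["tcp_rot"])
cv2.imwrite("pics/w0.png",p[:,:,::-1])
plan([.559,.0545,.15],-23.2,5)
E
```

```text
1.7667 [0.55084966 0.04999724 0.20076954] [-0.68  0.37 -0.36  0.   -0.02  0.13] [0.045 0.056 1.901 0.    1.185 0.458] [-0.2517577   1.00114971 -0.88875429]
[1.01, 0.22, 0.01] [-0.14, 0.05, 0.04]
[1.01, 0.22, 0.01] [-0.14, 0.05, 0.04]
[1.01, 0.22, 0.01] [-0.14, 0.05, 0.04]
[1.01, 0.22, 0.01] [-0.14, 0.05, 0.04]
[1.01, 0.22, 0.01] [-0.14, 0.05, 0.04]
```

View pics/w0.png

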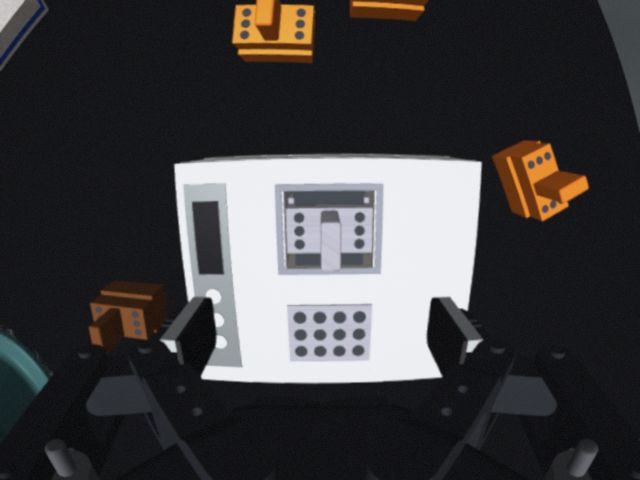

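The wrist view shows the blade at about (330,240), top face about (330,215), and the deck edges square to the image, so the yaw is right. I'll settle and measure the blade from here.

>>> carry_out(offset=[[1,0,0],[1,0,0],[0,0,0],[0,0,0],[0,0,0]], delta_rot=[[0,0,0],[0,0,0],[0,0,0],[0,0,0],[0,0,0]])

```text
time: 2.23
tool_pos: [0.5496, 0.0529, 0.1808]
tcp_rot: [0.318, 1.548, -0.318]
wrist_force: [0.4, 0.2, -0.3]
width: 0.998
```

```bash
cat >> h.py <<'E'
def wcloud(d,pos,rot):
    c=get_calibration("wrist");v,u=np.mgrid[:480,:640]
    a=(u-c["cx"])/c["fx"];b=(v-c["cy"])/c["fy"];th=np.hypot(a,b)+1e-9
    t=np.tan(th)/th
    P=np.stack([a*t*d,b*t*d,d,np.ones_like(d)],-1)@c["mount"].T
    P[(d==0)|(th>1.3)]=np.nan
    T=P[...,:3]
    return T,T@Ro.from_rotvec(rot).as_matrix().T+pos
E
python3 - <<'E'
from h import *
s=read_state();p,d=read_camera("wrist");print(s["tool_pos"],s["joint_vel"].round(2),Ro.from_rotvec(s["tcp_rot"]).as_matrix().round(3).tolist())
np.savez("pics/w1.npz",p=p,d=d,pos=s["tool_pos"],rot=s["tcp_rot"])
T,X=wcloud(d,s["tool_pos"],s["tcp_rot"])
roi=np.zeros(d.shape,bool);roi[120:300,250:410]=True
m=roi&(X[...,2]>.1)
for lo in(.1,.131):
    q=m&(X[...,2]>lo);print(q.sum(),"tool y",np.percentile(T[q][:,1],[2,50,98]).round(4),"tool z",np.percentile(T[q][:,2],[2,50,98]).round(4),"world",np.median(X[q],0).round(4))
dk=roi.copy();dk[:100]=0
h=X[120:380,180:480];k=np.abs(h[...,2]-.09)<.006
print("deck",np.median(h[k][:,2]),cv2.minAreaRect((h[k][:,:2]*1000).astype(np.float32)))
cv2.imwrite("pics/w1.png",cv2.resize(p[130:330,220:440,::-1],None,fx=3,fy=3,interpolation=cv2.INTER_CUBIC))
E
```

```text
[0.5495936  0.05288204 0.18076466] [-0.   -0.01 -0.02 -0.   -0.    0.  ] [[-0.001, 0.395, 0.919], [0.0, 0.919, -0.395], [-1.0, -0.0, -0.001]]
1374 tool y [-0.0085  0.0087  0.0198] tool z [0.0034 0.009  0.0147] world [0.5611 0.0574 0.1332]
1129 tool y [-0.0087  0.0057  0.0192] tool z [0.0034 0.0092 0.0148] world [0.5601 0.0545 0.1333]
deck 0.08985931037178914 ((547.2864990234375, 23.912193298339844), (165.30189514160156, 220.83627319335938), 66.79297637939453)
```

View pics/w1.png

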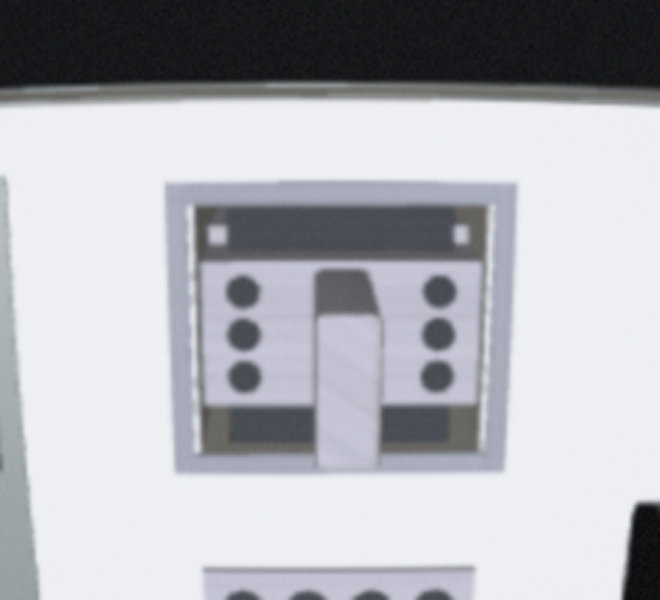

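The crop shows the blade and both dark shoes at the well's ±y sides. The wrist measurement, blade at (0.560, 0.054), agrees with the other cameras. I'll descend and grip.

>>> carry_out(offset=[[0,0.5,0.9],[1.5,0,0],[2.0,0,0],[2.0,0,0],[1.5,0,0]], delta_rot=[[0,0,0],[0,0,0],[0,0,0],[0,0,0],[0,0,0]])

```text
time: 2.7
tool_pos: [0.5614, 0.0533, 0.1106]
tcp_rot: [0.319, 1.546, -0.319]
wrist_force: [-0.1, 0.5, -1.0]
width: 1.003
```

>>> carry_out(offset=[[0.8,0,0],[0.4,0,0],[0,0,0],[0,0,0],[0,0,0]], delta_rot=[[0,0,0],[0,0,0],[0,0,0],[0,0,0],[0,0,0]])

```text
time: 3.12
tool_pos: [0.562, 0.0529, 0.1007]
tcp_rot: [0.32, 1.545, -0.319]
wrist_force: [0.7, 0.2, -0.2]
width: 1.003
```

>>> carry_out(offset=[[0,0,0],[0,0,0],[0,0,0],[0,0,0],[0,0,0]], delta_rot=[[0,0,0],[0,0,0],[0,0,0],[0,0,0],[0,0,0]], fingers=-1, newtons=70)

```text
time: 3.53
tool_pos: [0.5609, 0.0527, 0.0995]
tcp_rot: [0.32, 1.547, -0.32]
wrist_force: [0.1, 0.4, -0.0]
width: 0.303
```

>>> carry_out(offset=[[0,0,0],[0,0,0],[0,0,0],[0,0,0],[0,0,0]], delta_rot=[[0,0,0],[0,0,0],[0,0,0],[0,0,0],[0,0,0]])

```text
time: 3.95
tool_pos: [0.5601, 0.0529, 0.0991]
tcp_rot: [0.32, 1.549, -0.32]
wrist_force: [-3.7, 1.7, 1.9]
width: 0.135
```

>>> carry_out(offset=[[0,0,0],[0,0,0],[0,0,0],[0,0,0],[0,0,0]], delta_rot=[[0,0,0],[0,0,0],[0,0,0],[0,0,0],[0,0,0]])

```text
time: 4.37
tool_pos: [0.5601, 0.0529, 0.0991]
tcp_rot: [0.32, 1.549, -0.32]
wrist_force: [-5.1, 1.6, 2.2]
width: 0.127
```

Gripped at a width of about 11 mm. Rocking to +y: turn negative about tool z, with the TCP following the arc about the foot.

>>> carry_out(offset=[[-0.02,0.19,-0.15],[-0.02,0.19,0],[-0.02,0.19,0],[-0.02,0.19,0],[-0.02,0.19,0]], delta_rot=[[0,0,-1.6],[0,0,-1.6],[0,0,-1.6],[0,0,-1.6],[0,0,-1.6]])

```text
time: 4.78
tool_pos: [0.5631, 0.0601, 0.0998]
tcp_rot: [0.208, 1.573, -0.432]
wrist_force: [-4.1, -4.1, 2.5]
width: 0.132
```

>>> carry_out(offset=[[0,0,0],[0,0,0],[0,0,0],[0,0,0],[0,0,0]], delta_rot=[[0,0,0],[0,0,0],[0,0,0],[0,0,0],[0,0,0]])

```text
time: 5.2
tool_pos: [0.5633, 0.0608, 0.0996]
tcp_rot: [0.211, 1.572, -0.43]
wrist_force: [-0.9, -5.4, 0.2]
width: 0.133
```

```bash
cat >> h.py <<'E'
YAW=np.radians(-23.2);EX=np.array([np.cos(YAW),np.sin(YAW),0]);EY=np.array([-EX[1],EX[0],0])
def rep():
    s=read_state();M=Ro.from_rotvec(s["tcp_rot"]).as_matrix();d=s["tool_pos"]-[.5601,.0529,.0991]
    up=-M[:,0];f=s["wrist_force"];t=s["torque"]
    print("t",s["time"],"tilt+y deg",np.degrees(np.arctan2(up@EY,up[2])).round(2),"tilt+x",np.degrees(np.arctan2(up@EX,up[2])).round(2),"dx dy dz mm",(d@EX*1e3).round(2),(d@EY*1e3).round(2),(d[2]*1e3).round(2),"F",(f@EX).round(1),(f@EY).round(1),f[2].round(1),"Tx",(t@EX).round(2),"w",round(s["width"],3))
E
python3 -c "
from h import *
rep()"
```

```text
t 5.2 tilt+y deg 8.09 tilt+x -0.03 dx dy dz mm -0.16 8.54 0.49 F 1.4 -5.3 0.2 Tx -0.88 w 0.133
```

>>> carry_out(offset=[[-0.01,0.1,0],[-0.01,0.1,0],[0,0,0],[0,0,0],[0,0,0]], delta_rot=[[0,0,-0.7],[0,0,-0.5],[0,0,0],[0,0,0],[0,0,0]])

```text
time: 5.62
tool_pos: [0.564, 0.0624, 0.0998]
tcp_rot: [0.194, 1.576, -0.447]
wrist_force: [-1.9, -5.2, 2.3]
width: 0.127
```

```bash
python3 - <<'E'
from h import *
rep()
s=read_state();p,d=read_camera("wrist")
a=p[100:360,180:480,::-1];a=cv2.resize(a,None,fx=2,fy=2,interpolation=cv2.INTER_CUBIC)
cv2.imwrite("pics/w2.png",a)
E
```

```text
t 5.6167 tilt+y deg 9.34 tilt+x -0.02 dx dy dz mm -0.18 10.25 0.68 F 0.3 -5.5 2.3 Tx -1.07 w 0.127
```

View pics/w2.png

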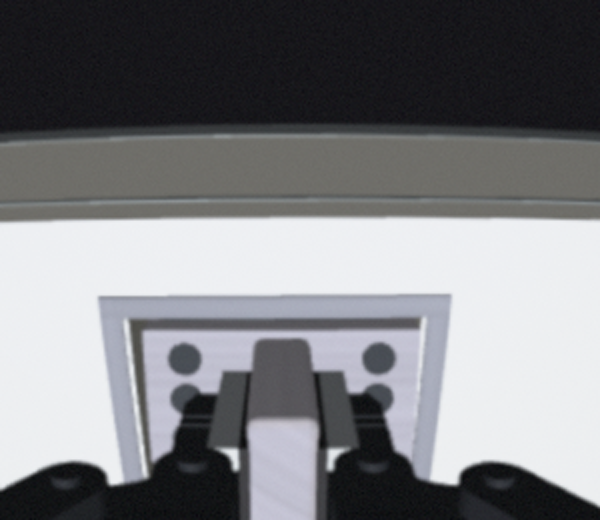

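The +y edge of the block top is close to the wall frame at about (280,325), so that shoe is nearly hidden. The force is still only the sliding level, so I'll push slightly further to reach the stop.

>>> carry_out(offset=[[-0.01,0.1,0],[-0.01,0.1,0],[0,0,0],[0,0,0],[0,0,0]], delta_rot=[[0,0,-0.3],[0,0,-0.2],[0,0,0],[0,0,0],[0,0,0]])

```text
time: 6.08
tool_pos: [0.5643, 0.0631, 0.0999]
tcp_rot: [0.185, 1.578, -0.456]
wrist_force: [-4.9, -9.4, 4.4]
width: 0.13
```

```bash
python3 -c "
from h import *
rep()"
```

```text
t 6.0833 tilt+y deg 9.98 tilt+x 0.01 dx dy dz mm -0.18 10.97 0.79 F -0.8 -10.6 4.4 Tx -1.69 w 0.13
```

The force has doubled with little motion, so it's at the +y stop. Now I'll rock the other way.

>>> carry_out(offset=[[0.03,-0.23,0],[0.03,-0.23,0],[0.03,-0.23,0],[0.03,-0.23,0],[0.03,-0.23,0]], delta_rot=[[0,0,1.8],[0,0,1.8],[0,0,1.8],[0,0,1.8],[0,0,1.8]])

```text
time: 6.5
tool_pos: [0.5608, 0.0551, 0.0991]
tcp_rot: [0.313, 1.547, -0.328]
wrist_force: [-0.0, 0.0, -1.6]
width: 0.131
```

>>> carry_out(offset=[[-0.03,-0.23,0],[-0.03,-0.23,0],[-0.03,-0.23,0],[-0.03,-0.23,0],[-0.03,-0.23,0]], delta_rot=[[0,0,1.8],[0,0,1.8],[0,0,1.8],[0,0,1.8],[0,0,1.8]])

```text
time: 6.92
tool_pos: [0.5567, 0.0456, 0.1007]
tcp_rot: [0.433, 1.512, -0.204]
wrist_force: [-0.0, 5.1, 0.3]
width: 0.133
```

>>> carry_out(offset=[[0,0,0],[0,0,0],[0,0,0],[0,0,0],[0,0,0]], delta_rot=[[0,0,0],[0,0,0],[0,0,0],[0,0,0],[0,0,0]])

```text
time: 7.33
tool_pos: [0.5565, 0.045, 0.1005]
tcp_rot: [0.43, 1.513, -0.206]
wrist_force: [2.5, 3.5, -2.0]
width: 0.131
```

```bash
python3 -c "
from h import *
rep()"
```

```text
t 7.3333 tilt+y deg -8.34 tilt+x -0.1 dx dy dz mm -0.23 -8.67 1.37 F 0.9 4.2 -2.0 Tx 0.75 w 0.131
```

>>> carry_out(offset=[[0.04,-0.15,0],[0.02,-0.1,0],[0,0,0],[0,0,0],[0,0,0]], delta_rot=[[0,0,0.7],[0,0,0.4],[0,0,0],[0,0,0],[0,0,0]])

```text
time: 7.75
tool_pos: [0.5559, 0.0433, 0.1003]
tcp_rot: [0.446, 1.508, -0.19]
wrist_force: [1.8, 5.9, 2.0]
width: 0.134
```

```bash
python3 -c "
from h import *
rep()"
```

```text
t 7.75 tilt+y deg -9.54 tilt+x -0.12 dx dy dz mm -0.09 -10.48 1.15 F -0.7 6.1 2.0 Tx 1.07 w 0.134
```

>>> carry_out(offset=[[0,-0.1,0],[0,-0.1,0],[0,0,0],[0,0,0],[0,0,0]], delta_rot=[[0,0,0.3],[0,0,0.2],[0,0,0],[0,0,0],[0,0,0]])

```text
time: 8.17
tool_pos: [0.5557, 0.0427, 0.1004]
tcp_rot: [0.454, 1.505, -0.182]
wrist_force: [2.7, 11.2, 1.6]
width: 0.132
```

```bash
python3 -c "
from h import *
rep()"
```

```text
t 8.1667 tilt+y deg -10.17 tilt+x -0.14 dx dy dz mm -0.05 -11.15 1.31 F -1.9 11.4 1.6 Tx 1.89 w 0.132
```

It's at the -y stop too: the force doubled the same way. Returning upright.

>>> carry_out(offset=[[0.04,0.28,0],[0.04,0.28,0],[0.04,0.28,0],[0.04,0.28,0],[0.04,0.28,0]], delta_rot=[[0,0,-2.03],[0,0,-2.03],[0,0,-2.03],[0,0,-2.03],[0,0,-2.03]])

```text
time: 8.58
tool_pos: [0.5595, 0.0523, 0.099]
tcp_rot: [0.313, 1.548, -0.326]
wrist_force: [-3.4, -2.5, 6.6]
width: 0.129
```

>>> carry_out(offset=[[0,0,0],[0,0,0],[0,0,0],[0,0,0],[0,0,0]], delta_rot=[[0,0,0],[0,0,0],[0,0,0],[0,0,0],[0,0,0]])

```text
time: 9.0
tool_pos: [0.5599, 0.053, 0.099]
tcp_rot: [0.317, 1.547, -0.323]
wrist_force: [-2.2, 0.3, 4.6]
width: 0.133
```

```bash
python3 - <<'E'
from h import *
rep()
p,d=read_camera("wrist")
a=p[200:340,230:430,::-1];cv2.imwrite("pics/w3.png",cv2.resize(a,None,fx=3,fy=3,interpolation=cv2.INTER_CUBIC))
E
```

```text
t 9.0 tilt+y deg 0.22 tilt+x -0.06 dx dy dz mm -0.26 0.0 -0.1 F -2.2 -0.6 4.6 Tx -0.18 w 0.133
```

View pics/w3.png

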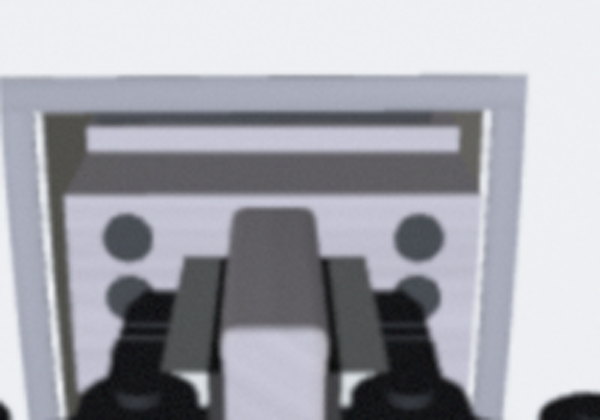

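The +y shoulder shows clear as a bright strip at about (270,138), with the shoe pushed back behind it. Lifting slowly at first, watching the force.

>>> carry_out(offset=[[-0.2,0,0],[-0.2,0,0],[-0.2,0,0],[-0.2,0,0],[-0.2,0,0]], delta_rot=[[0,0,0.2],[0,0,0],[0,0,0],[0,0,0],[0,0,0]])

```text
time: 9.47
tool_pos: [0.5591, 0.0534, 0.108]
tcp_rot: [0.319, 1.548, -0.321]
wrist_force: [-0.3, -0.6, -4.0]
width: 0.129
```

```bash
python3 -c "
from h import *
rep()"
```

```text
t 9.4667 tilt+y deg 0.07 tilt+x 0.04 dx dy dz mm -1.09 0.05 8.86 F -0.1 -0.6 -4.0 Tx 0.01 w 0.129
```

Free: the force is about the block's weight, 4 N. Continuing straight up.

>>> carry_out(offset=[[-0.5,0,0.05],[-0.6,0,0.05],[-0.6,0,0],[-0.6,0,0],[-0.6,0,0]], delta_rot=[[0,0,0],[0,0,0],[0,0,0],[0,0,0],[0,0,0]])

```text
time: 9.88
tool_pos: [0.5602, 0.0532, 0.138]
tcp_rot: [0.319, 1.548, -0.321]
wrist_force: [-1.4, 0.3, -4.3]
width: 0.134
```

>>> carry_out(offset=[[-0.8,0,0],[-0.8,0,0],[-0.8,0,0],[-0.8,0,0],[-0.8,0,0]], delta_rot=[[0,0,0],[0,0,0],[0,0,0],[0,0,0],[0,0,0]])

```text
time: 10.3
tool_pos: [0.5608, 0.0531, 0.1785]
tcp_rot: [0.319, 1.546, -0.321]
wrist_force: [-0.4, 0.0, -3.6]
width: 0.126
```

>>> carry_out(offset=[[-0.1,0,0],[0,0,0],[0,0,0],[0,0,0],[0,0,0]], delta_rot=[[0,0,0],[0,0,0],[0,0,0],[0,0,0],[0,0,0]])

```text
time: 10.72
tool_pos: [0.5599, 0.0531, 0.1775]
tcp_rot: [0.319, 1.549, -0.321]
wrist_force: [0.2, -0.2, -2.8]
width: 0.129
```

```bash
python3 - <<'E'
from h import *
rep()
ims=[]
for n,(u,v) in(("scene",(335,255)),("side",(295,262))):
    p,d=read_camera(n);ims.append(cv2.resize(p[v-60:v+60,u-80:u+80,::-1],None,fx=2.5,fy=2.5,interpolation=cv2.INTER_CUBIC))
cv2.imwrite("pics/end.png",np.hstack(ims))
E
```

```text
t 10.7167 tilt+y deg 0.09 tilt+x 0.07 dx dy dz mm -0.28 0.13 78.42 F 0.3 -0.2 -2.8 Tx -0.08 w 0.129
```

View pics/end.png

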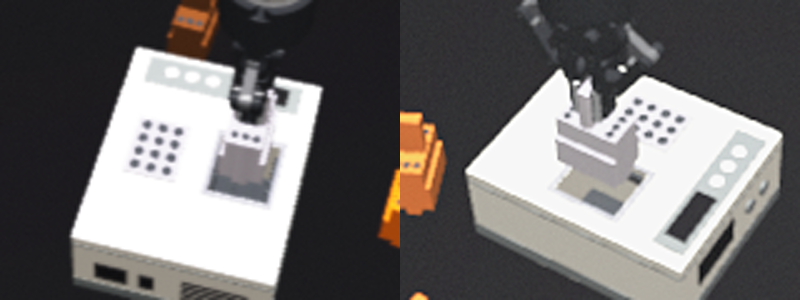

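Both views show the block held upright above the open well, clear of the deck. I'll check its tilt from the wrist depth.

```bash
python3 - <<'E'
from h import *
s=read_state();p,d=read_camera("wrist");T,X=wcloud(d,s["tool_pos"],s["tcp_rot"])
m=(np.abs(T[...,0]-.007)<.006)&(np.abs(T[...,1])<.017)&(np.abs(T[...,2])<.028)&(np.abs(T[...,2])>.008)
q=X[m];L=np.c_[(q-s["tool_pos"])@EX,(q-s["tool_pos"])@EY,np.ones(len(q))]
for _ in range(3):
    c=np.linalg.lstsq(L,q[:,2],rcond=None)[0];r=q[:,2]-L@c;k=np.abs(r)<2.5*r.std();L,q=L[k],q[k]
print(len(q),"slope deg x,y",np.degrees(c[:2]).round(2),"top z",c[2].round(4),"std",r.std(),"underside above deck mm",(c[2]-.062-.09)*1e3)
rep()
E
```

```text
3322 slope deg x,y [-0.3 -0.6] top z 0.1704 std 0.0006739691080843907 underside above deck mm 18.353340516826826
t 10.8667 tilt+y deg 0.07 tilt+x 0.05 dx dy dz mm -0.04 0.24 78.71 F 1.0 0.1 -3.9 Tx 0.03 w 0.126
```

Upright to within 0.6°, with the underside about 18 mm above the deck. Handing in.

>>> carry_out(offset=[[-0.15,0,0],[0,0,0],[0,0,0],[0,0,0],[0,0,0]], delta_rot=[[0,0,0],[0,0,0],[0,0,0],[0,0,0],[0,0,0]])

```text
time: 11.28
tool_pos: [0.5604, 0.0532, 0.1798]
tcp_rot: [0.319, 1.547, -0.321]
wrist_force: [-0.5, -0.6, -4.3]
width: 0.126
```

```bash
python3 -c "
from h import *
rep();print(finish_job())"
```

```text
t 11.2833 tilt+y deg 0.05 tilt+x -0.0 dx dy dz mm 0.21 0.37 80.73 F -0.2 -0.8 -4.3 Tx 0.04 w 0.126
the job is handed in; nothing more can be done
None
```

The block is free and still held upright above its well, and I handed the job in at 11.3 s; no verdict was reported.

- **Rocking:** I gripped the block by its blade and rocked it to the +y stop, then the -y stop. At each end the force on the tool roughly doubled, to about 11 N, with almost no further motion. The gripper itself tilted about 10° each way, slightly more than the block's stated 8.5°.
- **Shoes:** I couldn't read how far either shoe moved. The wrist picture showed the +y shoe pushed back clear of its shoulder; I did not see the -y shoe directly. The block then came up at once with only its own weight (about 4 N) on the wrist.
- **Final pose:** the last check puts the underside about 20–21 mm above the deck, with the block 0.4 mm or less off its well position sideways. A depth fit just before the last 1.5 mm of lift showed the block level to about 0.6°.
- **Other things:** I touched nothing else on the bench, though I did not measure the bystanders again. No check failed.

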